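# Find the tired anti-vibration mount and push its tag down

## Task

Three sprung anti-vibration mounts from the lab's shaker stand on the bench: working from the robot's left to its right, press each round pad about 8 mm down and let it spring back, and feel which one is the softest. Then push the white tag of the softest mount fully down, leaving the other two tags up, and take the hand away. Only press and push: pick nothing up, and leave the mounts and everything else on the bench standing where they are.

Things in the scene. Friction and masses are not known exactly. Their poses are not given: they have to be found in the camera images.
- mount_a: one of three identical-looking loose cradles: grey base plate 140 (x) x 70 (y) x 14 mm, about 0.9 kg, standing on the bench; origin at the centre of its underside, x along its length. Its rubber-topped spring pad is at +32 mm along x, its white tag at -42 mm along x (the tag's end faces roughly to the robot). Which of the three has the softest spring is not told, and the cradles change places.
- pad_a_top (a point): centre of the flat top of mount_a's round spring pad, 44 mm across (steel cap, black rubber top), 66 mm above the bench when free; moves with the pad
- pad_a (a joint): how far mount_a's pad is pressed straight down, m: 0 free, 0.014 bottomed out; it springs back when released. It takes about 1 N to start moving, then the force rises evenly with depth. The three springs differ plainly: the softest takes little more than half of the force of the next for the same depth, and none needs more than 20 N to bottom out.
- tag_a_top (a point): centre of the flat top of mount_a's white tag, a horizontal tab 26 (along the cradle's x) x 34 x 6 mm on a stem, 62 mm above the bench when up, 48 mm when fully down on its 34 x 46 mm dark steel block (top 42 mm above the bench); moves with the tag
- slide_p (a joint): how far one of the three tags is pushed straight down, m: 0 up, 0.014 fully down; it needs about 4 N and stays where it is left. Which mount it belongs to is not told: its letter has nothing to do with the mounts' letters or places.
- mount_b: one of three identical-looking loose cradles: grey base plate 140 (x) x 70 (y) x 14 mm, about 0.9 kg, standing on the bench; origin at the centre of its underside, x along its length. Its rubber-topped spring pad is at +32 mm along x, its white tag at -42 mm along x (the tag's end faces roughly to the robot). Which of the three has the softest spring is not told, and the cradles change places.
- pad_b_top (a point): centre of the flat top of mount_b's round spring pad, 44 mm across (steel cap, black rubber top), 66 mm above the bench when free; moves with the pad
- pad_b (a joint): how far mount_b's pad is pressed straight down, m: 0 free, 0.014 bottomed out; it springs back when released. It takes about 1 N to start moving, then the force rises evenly with depth. The three springs differ plainly: the softest takes little more than half of the force of the next for the same depth, and none needs more than 20 N to bottom out.
- tag_b_top (a point): centre of the flat top of mount_b's white tag, a horizontal tab 26 (along the cradle's x) x 34 x 6 mm on a stem, 62 mm above the bench when up, 48 mm when fully down on its 34 x 46 mm dark steel block (top 42 mm above the bench); moves with the tag
- slide_q (a joint): how far one of the three tags is pushed straight down, m: 0 up, 0.014 fully down; it needs about 4 N and stays where it is left. Which mount it belongs to is not told: its letter has nothing to do with the mounts' letters or places.
- mount_c: one of three identical-looking loose cradles: grey base plate 140 (x) x 70 (y) x 14 mm, about 0.9 kg, standing on the bench; origin at the centre of its underside, x along its length. Its rubber-topped spring pad is at +32 mm along x, its white tag at -42 mm along x (the tag's end faces roughly to the robot). Which of the three has the softest spring is not told, and the cradles change places.
- pad_c_top (a point): centre of the flat top of mount_c's round spring pad, 44 mm across (steel cap, black rubber top), 66 mm above the bench when free; moves with the pad
- pad_c (a joint): how far mount_c's pad is pressed straight down, m: 0 free, 0.014 bottomed out; it springs back when released. It takes about 1 N to start moving, then the force rises evenly with depth. The three springs differ plainly: the softest takes little more than half of the force of the next for the same depth, and none needs more than 20 N to bottom out.
- tag_c_top (a point): centre of the flat top of mount_c's white tag, a horizontal tab 26 (along the cradle's x) x 34 x 6 mm on a stem, 62 mm above the bench when up, 48 mm when fully down on its 34 x 46 mm dark steel block (top 42 mm above the bench); moves with the tag
- slide_r (a joint): how far one of the three tags is pushed straight down, m: 0 up, 0.014 fully down; it needs about 4 N and stays where it is left. Which mount it belongs to is not told: its letter has nothing to do with the mounts' letters or places.
- vial_1: bystander: small amber glass jar, 30 mm across, 50 mm tall, standing in the gap between two mounts; origin at the centre of its underside
- vial_2: bystander: small amber glass jar, 30 mm across, 50 mm tall, standing in the other gap between two mounts; origin at the centre of its underside
- tip_box: bystander: black pipette-tip box, 85 x 120 x 50 mm, beyond the mounts; origin at the centre of its underside
- beaker: bystander: open glass beaker, 68 mm across, 80 mm tall, beyond the mounts; origin at the centre of its underside
- pipette: bystander: hand pipette lying flat, about 232 mm long, 24 mm thick, at the robot's right; origin at the centre of its underside as it lies, at the middle joint of body and nozzle
- tube_rack: bystander: white tube rack, 70 x 150 x 45 mm, at the robot's left; origin at the centre of its underside
Things that resemble listed ones, but are neither listed nor needed, are in the scene too. Leave any purple or yellow look-alike of the mount_a alone. What is shaped like the mount_b but purple is not meant.

How it is judged:
By the outcome, as a careful person would: the job done as asked, in the order asked, and still so for the second after the job is handed in, with the robot touching nothing.
It also fails if it takes over 48 s, if anything falls off the work surface, if the arm or the gripper's body presses on something with over 40 N, if the wrist force passes 120 N, or if a joint passes its speed limit or range.

## Robot

A 6-joint arm with a two-finger parallel gripper is mounted at the origin on the work surface. World frame = base frame: x ahead of the robot, y to its left, z up, the work surface at z = 0. Lengths are in mm, angles in rad, forces in N, time in s.
With the tool pointing down it reaches from about 350 to 975 mm from the base axis. Payload 7.1 kg.
Tool frame: the origin (TCP) lies at the very end of the fingers, on their centre line; the grasp point (between the pads) lies 19 mm behind it (ctrl.pinch_z is the z of the grasp point in the tool frame, in mm); z points along the fingers, y is the direction in which the jaws open and shut (so a half turn about z gives the same grasp; the last joint's range is limited). The gripper opens to 88 mm and grips with 3 to 60 N. Pads are 20 mm wide; open, the fingers measure 115 mm over their backs; the gripper's body (75 mm by 178 mm) begins 61 mm behind the grasp point.
Start: joints at [-0.019, 0.423, 1.63, -0, 1.089, -0.019], TCP at [624.984, 0.026, 222.675] pointing down, gripper open.
Joint ranges: [-3, 3], [-0.9, 2.11], [0.09, 2.58], [-1.31, 4.45], [0.11, 2.69], [-2.54, 2.54]. Speed limits (rad/s): [2.39, 2.39, 3.01, 3.14, 3.14, 3.14].

## Interface

Orientations are given as a rotation vector (axis times angle).
In Python, from workcell import get_obs, optics, ctrl gives the robot as it stands.
- The arm moves only by the shell command python3 -m jog 'ROWS'. ROWS is a JSON object of lists of equal length, an entry for each row: "delta_rot": the turn, a rotation vector about the tool's x, y, z in rad, a list of three; "translation": the shift along the tool's x, y, z in mm, a list of three; "hand": the opening, from -1 (shut) to 1 (fully open). In form: {"delta_rot": [[rx, ry, rz], ...], "translation": [[x, y, z], ...], "hand": [hand, ...]}. A call has 1 to 5 rows; each row is the pose to reach, as a shift and turn from the pose commanded when the call began, along the tool's axes at that moment; what a row does not reach only later rows make up. A row lasts 1/10 s, in which the tool goes at most 50 mm and 8.59 degrees, less where a joint would pass 70% of its speed; a pose out of reach is approached as far as the arm can. A call with a gripper value outside its range is refused whole. The fingers move at their own pace and stop on an object; the grip force is fixed at half the most. Time passes only in rows, so rows that repeat a pose let the fingers close. It gives the time, the measured TCP pose, the force and the opening at its end, in the units of the state.
- get_obs(): the state, without advancing time (a new reading comes with each control period).
- optics.get_image(name): name is "scene" or "side" or "wrist"; returns the picture (384x512x3 uint8, red, green, blue); there is no depth.
- optics.calibration(name): a dict with "intrinsics" (3x3 intrinsics, pixels), "k1" (the pictures are not rectified: a ray, as slopes to the right and down, at radius r is drawn at 1 + k1 r^2 times it, then the intrinsics apply), "cam_to_world" (4x4, takes a point from camera to world coordinates). Camera axes: x right, y up, looking along -z (the intrinsics and any distortion apply to the point x, -y, -z); pixel columns grow to the right and rows downward; lengths in mm; the calibration is good to about 2 mm. A picture is of the moment at which its call begins: read the wrist's pose just before it. calibration takes no time and is no camera call; for the wrist camera it gives the pose at the moment of the call.
- ctrl.close_job(): hands the job in, once; it reports no verdict.
The state is a dict: "t": time; "qpos": joint angles; "qvel": joint speeds; "joint_torque": joint torques, N m; "ee_pos": TCP position; "orientation": TCP orientation; "ft_force": force on the tool from outside, world axes, zero at the start; "moment": the same for the moment, N m; "width": finger opening in mm.
Only numpy, scipy, OpenCV 4.12 (cv2) and the standard library are available. Lean on these libraries where they do the work, as an engineer would, in place of code of your own. Each camera call takes 0.05 s, during which the arm holds its last target. There are 200 camera calls.

## Working session

There is one attempt and no reset: what is moved stays moved. The work goes in short steps, Python scripts to look and compute and a shell command to move; the robot and the scene stay as the last step left them, time stands still between calls to the robot, and variables do not carry over. Pictures are saved under pics/ and viewed, about 8 in all and at most 12, crops included, and the job is handed in when it is done.

```bash
mkdir -p pics; cat > h.py <<'E'
import numpy as np, cv2
from workcell import get_obs, optics, ctrl
def save(name,fn):
    im=optics.get_image(name); cv2.imwrite('pics/'+fn,im[:,:,::-1]); return im
def ray(name,u,v):
    c=optics.calibration(name);K=np.array(c['intrinsics']);T=np.array(c['cam_to_world'])
    d=np.array([(u-K[0,2])/K[0,0],(v-K[1,2])/K[1,1]]);s=d.copy()
    for _ in range(30): s=d/(1+c['k1']*(s@s))
    return T[:3,3],T[:3,:3]@np.array([s[0],-s[1],-1])
def at(name,u,v,z):
    o,d=ray(name,u,v);return (o+d*(z-o[2])/d[2]).round(1)
E
python3 - <<'E'
from h import *
for n in ('scene','side','wrist'):
    save(n,n+'0.png')
a=cv2.imread('pics/scene0.png');cv2.imwrite('pics/s.png',cv2.resize(a,(800,600),interpolation=cv2.INTER_CUBIC))
print(optics.calibration('scene'),get_obs())
E
```

```text
{'intrinsics': array([[399.7722629 ,   0.        , 247.36354612],
       [  0.        , 399.7722629 , 193.46328746],
       [  0.        ,   0.        ,   1.        ]]), 'k1': -0.08841866307921238, 'cam_to_world': array([[-1.80809257e-01, -8.27967877e-01,  5.30826909e-01,
         1.11990080e+03],
       [ 9.83515637e-01, -1.50985029e-01,  9.95013191e-02,
         1.40608478e+02],
       [-2.23697962e-03,  5.40067325e-01,  8.41618845e-01,
         1.06628894e+03],
       [ 0.00000000e+00,  0.00000000e+00,  0.00000000e+00,
         1.00000000e+00]])} {'t': 0.15, 'qpos': array([-1.90248293e-02,  4.23671745e-01,  1.63046822e+00,  3.02769650e-05,
        1.08861650e+00, -1.89951367e-02]), 'qvel': array([ 0.00018564, -0.00192855, -0.00202925,  0.00031688, -0.00010563,
       -0.00259887]), 'joint_torque': array([ 9.52650989e-04, -5.44981134e+01, -2.73919362e+01,  6.45430083e-02,
        2.04369903e-02, -3.19723256e-05]), 'ee_pos': array([6.24584595e+02, 2.64124442e-02, 2.22094421e+02]), 'orientation': array([-2.22088386e+00, -2.22078670e+00,  1.23717921e-03]), 'ft_force': array([ 0.51111557, -0.18356274, -0.82529426]), 'moment': array([-0.06072082,  0.07395224,  0.03148336]), 'width': 87.75852616193414}
```

View pics/s.png

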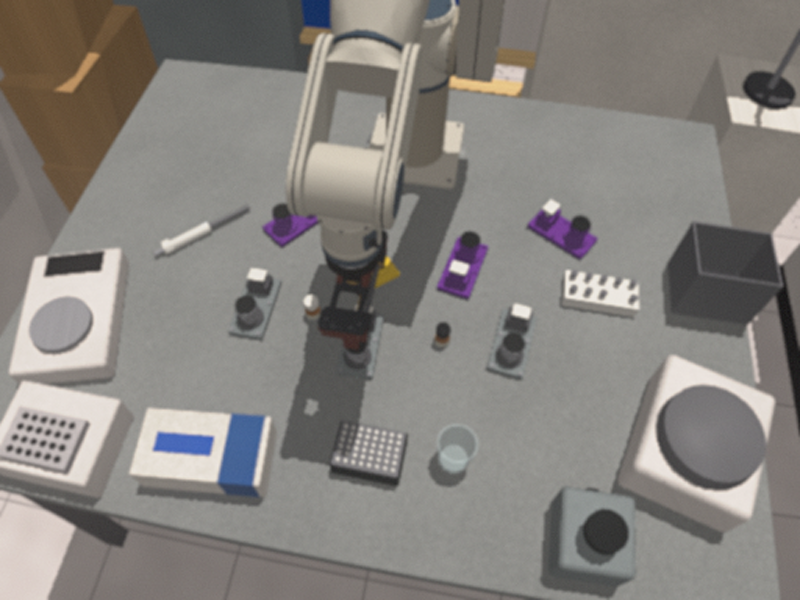

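View pics/wrist0.png

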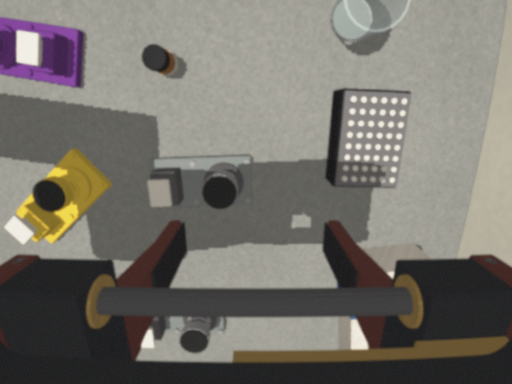

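The scene shows three grey mounts. In the 800-wide picture, the left one has its pad at about (512,345) and tag at (520,312), the middle one's pad is at (357,345), and the right one has its pad at (246,305) and tag at (258,275). The wrist picture shows the middle mount's pad at (220,180) and tag at (160,190). I'll enlarge these next.

```bash
python3 - <<'E'
from h import *
s=cv2.imread('pics/scene0.png');w=cv2.imread('pics/wrist0.png')
def crop(a,u,v,n=70): 
    c=cv2.resize(a[v:v+n,u:u+n],(400,400),interpolation=cv2.INTER_CUBIC)
    for i in range(0,n,10):
        p=int(i*400/n);cv2.line(c,(p,0),(p,6),(0,255,255),1);cv2.line(c,(0,p),(6,p),(0,255,255),1);cv2.putText(c,str(u+i),(p,16),0,.35,(0,255,255));cv2.putText(c,str(v+i),(8,p+4),0,.35,(0,255,255))
    return c
cv2.imwrite('pics/c1.png',np.hstack([crop(s,295,185),crop(s,135,160)]))
cv2.imwrite('pics/c2.png',crop(w,140,130,120))
E
```

```text
(no output)
```

View pics/c1.png

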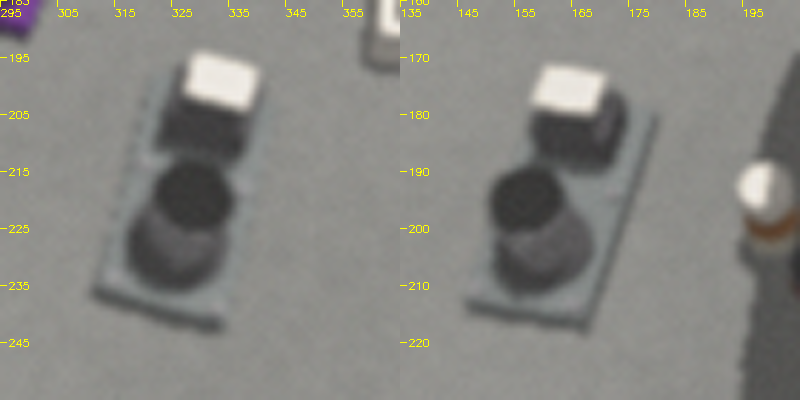

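View pics/c2.png

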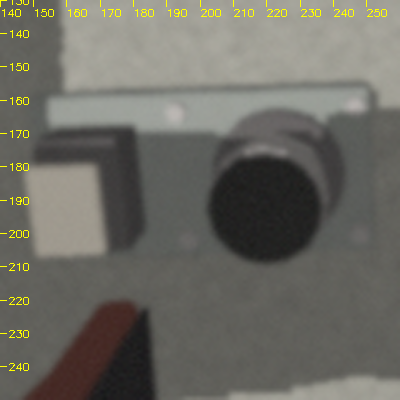

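The left crop has the left pad top at (329.0,218.8) and tag at (333.9,199.0). The right pad top is at (157.0,194.5) and tag at (164.8,175.6). In the wrist crop, the middle pad is at (219.5,192.1) and tag at (160.7,192.7).

```bash
python3 - <<'E'
from h import *
for n,c,p,t in (('L','scene',(329,218.8),(333.9,199)),('M','wrist',(219.5,192.1),(160.7,192.7)),('R','scene',(157,194.5),(164.8,175.6))):
    P=at(c,*p,66);T=at(c,*t,62);d=P-T;print(n,P,T,np.hypot(d[0],d[1]).round(1),np.arctan2(d[1],d[0]).round(3))
print('vials',at('scene',443/1.5625,328/1.5625,50),at('scene',312/1.5625,299/1.5625,50))
print('scene middle pad',at('scene',357/1.5625,336/1.5625,66), 'rack',at('scene',600/1.5625,285/1.5625,45))
E
```

```text
L [531.9 268.2  66. ] [459.6 278.2  62. ] 73.0 -0.137
M [583.3 -18.7  66. ] [511.1 -20.8  62. ] 72.2 0.029
R [ 541.  -242.2   66. ] [ 467.8 -240.7   62. ] 73.2 -0.02
vials [516.4 135.6  50. ] [ 497.4 -123.3   50. ]
scene middle pad [571.2 -17.7  66. ] rack [358.9 432.   45. ]
```

```bash
python3 -m jog '{"delta_rot":[[0,0,0],[0,0,0],[0,0,0],[0,0,0],[0,0,0]],"translation":[[40,-14,10],[80,-28,20],[120,-42,30],[160,-56,40],[200,-70,50]],"hand":[-1,-1,-1,-1,-1]}'; python3 -m jog '{"delta_rot":[[0,0,0],[0,0,0],[0,0,0],[0,0,0],[0,0,0]],"translation":[[34,-11,20],[68,-23,45],[68,-23,75],[68,-23,75],[68,-23,75]],"hand":[-1,-1,-1,-1,-1]}'
```

```text
t: 0.65
ee_pos: [554.1, 201.4, 172.2]
orientation: [-2.222, -2.221, 0.0]
ft_force: [0.2, -0.1, 0.7]
width: 51.5
t: 1.15
ee_pos: [531.7, 267.7, 97.5]
orientation: [-2.221, -2.221, 0.002]
ft_force: [0.6, 0.6, 0.5]
width: 11.3
```

```bash
python3 -m jog '{"delta_rot":[[0,0,0],[0,0,0],[0,0,0]],"translation":[[0,0,10],[0,0,20],[0,0,20]],"hand":[-1,-1,-1]}'; python3 - <<'E'
from h import *
a=save('wrist','w1.png');b=save('side','sd1.png')
cv2.imwrite('pics/v1.png',np.hstack([cv2.resize(a,(400,300)),cv2.resize(b,(400,300))])[:,:,::-1])
print(get_obs()['ft_force'])
E
```

```text
t: 1.45
ee_pos: [531.7, 267.2, 76.9]
orientation: [-2.222, -2.22, 0.002]
ft_force: [-0.2, 0.2, -0.3]
width: 0.6
[-0.07081322 -0.72142249  0.45557581]
```

View pics/v1.png

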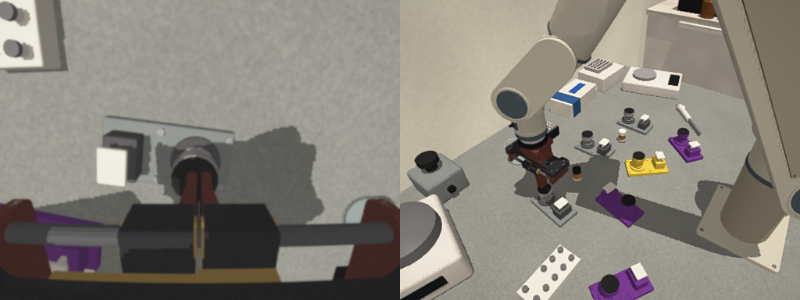

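The left frame shows the closed fingers over the left mount's pad at about (195,185), with its tag clear at (112,166). The side view agrees. Now I'll press it in small steps.

```bash
python3 -m jog '{"delta_rot":[[0,0,0],[0,0,0],[0,0,0]],"translation":[[0,0,5],[0,0,9],[0,0,9]],"hand":[-1,-1,-1]}'; python3 -m jog '{"delta_rot":[[0,0,0],[0,0,0],[0,0,0]],"translation":[[0,0,2],[0,0,4],[0,0,4]],"hand":[-1,-1,-1]}';python3 -m jog '{"delta_rot":[[0,0,0],[0,0,0],[0,0,0]],"translation":[[0,0,1],[0,0,3],[0,0,3]],"hand":[-1,-1,-1]}'
```

```text
t: 1.85
ee_pos: [531.6, 267.9, 68.1]
orientation: [-2.221, -2.221, 0.001]
ft_force: [0.6, 0.2, -0.2]
width: 0.4
t: 2.15
ee_pos: [532.1, 268.1, 64.6]
orientation: [2.221, 2.221, 0.0]
ft_force: [0.1, 0.4, 0.9]
width: 0.2
t: 2.45
ee_pos: [532.1, 268.1, 61.6]
orientation: [2.221, 2.221, 0.0]
ft_force: [0.5, 0.0, 2.3]
width: 0.0
```

```bash
python3 -c "
from h import *
print(at('wrist',1,1,0))
o=get_obs();print(o['ee_pos'],o['ft_force'])"
```

```text
[343.  427.3  -0. ]
[532.07927673 268.0961996   61.64835459] [0.53076355 0.01274405 2.25878266]
```

```bash
python3 -m jog '{"delta_rot":[[0,0,0],[0,0,0],[0,0,0]],"translation":[[0,0,2],[0,0,4],[0,0,4]],"hand":[-1,-1,-1]}';for i in 1 2 3; do python3 -m jog '{"delta_rot":[[0,0,0]],"translation":[[0,0,0]],"hand":[-1]}' | grep -E 'pos|ft'; done
```

```text
t: 2.75
ee_pos: [532.1, 268.1, 57.6]
orientation: [2.221, 2.221, 0.0]
ft_force: [-0.5, -0.1, 4.4]
width: 0.5
ee_pos: [532.1, 268.1, 57.7]
ft_force: [-1.4, 0.4, 3.8]
ee_pos: [532.1, 268.1, 57.8]
ft_force: [-0.2, 0.1, 4.8]
ee_pos: [532.1, 268.1, 57.8]
ft_force: [-0.7, 0.0, 2.9]
```

```bash
python3 -m jog '{"delta_rot":[[0,0,0],[0,0,0],[0,0,0],[0,0,0],[0,0,0]],"translation":[[0,0,-4],[0,0,-8],[0,0,-12],[0,0,-30],[0,0,-50]],"hand":[-1,-1,-1,-1,-1]}'
python3 -m jog '{"delta_rot":[[0,0,0],[0,0,0],[0,0,0],[0,0,0],[0,0,0]],"translation":[[-40,7,0],[-80,14,0],[-120,21,0],[-160,28,0],[-200,35,0]],"hand":[-1,-1,-1,-1,-1]}'
python3 -m jog '{"delta_rot":[[0,0,0],[0,0,0],[0,0,0],[0,0,0],[0,0,0]],"translation":[[-40,7,0],[-80,14,0],[-87,16,10],[-87,16,25],[-87,16,30]],"hand":[-1,-1,-1,-1,-1]}'
python3 - <<'E'
from h import *
a=save('wrist','w2.png');b=save('side','sd2.png')
cv2.imwrite('pics/v2.png',np.hstack([cv2.resize(a,(400,300)),cv2.resize(b,(400,300))])[:,:,::-1])
E
```

```text
t: 3.55
ee_pos: [531.0, 267.5, 107.5]
orientation: [-2.221, -2.221, 0.004]
ft_force: [-0.3, 0.7, 0.2]
width: 0.6
t: 4.05
ee_pos: [566.7, 66.4, 107.7]
orientation: [-2.221, -2.222, 0.001]
ft_force: [0.9, 0.1, 0.7]
width: 0.5
t: 4.55
ee_pos: [581.3, -18.2, 75.5]
orientation: [-2.219, -2.219, 0.003]
ft_force: [0.1, 0.8, 0.9]
width: 0.3
```

View pics/v2.png

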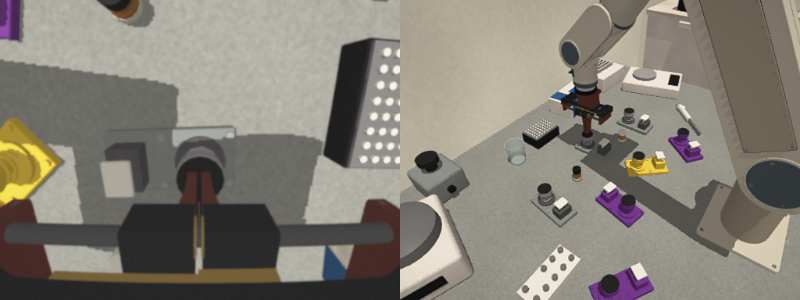

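The fingers are over the middle pad at about (200,180), and its tag is clear at (118,178). The left mount's tag is still up. Now I'll press to about z = 57.8.

```bash
python3 -m jog '{"delta_rot":[[0,0,0],[0,0,0],[0,0,0],[0,0,0]],"translation":[[0,0,5],[0,0,10],[0,0,14],[0,0,14]],"hand":[-1,-1,-1,-1]}';python3 -m jog '{"delta_rot":[[0,0,0],[0,0,0],[0,0,0]],"translation":[[0,0,2],[0,0,4],[0,0,4]],"hand":[-1,-1,-1]}';for i in 1 2 3; do python3 -m jog '{"delta_rot":[[0,0,0]],"translation":[[0,0,0]],"hand":[-1]}' | grep -E 'pos|ft'; done
```

```text
t: 5.05
ee_pos: [583.0, -18.4, 63.5]
orientation: [-2.221, -2.222, -0.0]
ft_force: [-0.0, 1.0, 3.5]
width: 0.4
t: 5.35
ee_pos: [583.2, -18.6, 59.9]
orientation: [-2.222, -2.221, -0.001]
ft_force: [-1.8, 4.5, 5.2]
width: 0.0
ee_pos: [583.1, -18.7, 60.0]
ft_force: [-1.5, 3.1, 6.5]
ee_pos: [583.1, -18.6, 60.1]
ft_force: [-1.2, 3.9, 4.7]
ee_pos: [583.2, -18.6, 60.1]
ft_force: [-1.2, 4.6, 4.5]
```

A side force of about +4 N in y has appeared, probably the rubber gripping the tip while it settled. I'll ease it 0.4 mm toward +y while going the last 2 mm down.

```bash
python3 -m jog '{"delta_rot":[[0,0,0],[0,0,0],[0,0,0]],"translation":[[0.4,0,1],[0.4,0,2],[0.4,0,2]],"hand":[-1,-1,-1]}';for i in 1 2 3 4; do python3 -m jog '{"delta_rot":[[0,0,0]],"translation":[[0,0,0]],"hand":[-1]}' | grep -E 'pos|ft'; done
```

```text
t: 5.95
ee_pos: [583.1, -18.6, 58.1]
orientation: [2.221, 2.221, 0.001]
ft_force: [-1.7, 2.0, 7.7]
width: 0.4
ee_pos: [583.2, -18.6, 58.2]
ft_force: [-2.2, 3.0, 7.7]
ee_pos: [583.2, -18.6, 58.2]
ft_force: [-0.8, 2.1, 7.3]
ee_pos: [583.2, -18.6, 58.3]
ft_force: [-0.8, 2.5, 8.4]
ee_pos: [583.2, -18.6, 58.2]
ft_force: [-1.4, 2.3, 6.7]
```

The middle pad takes about 7.5 N at 7.8 mm, against about 4 N for the left one. I'll release it and go to the right mount, settling before contact.

```bash
python3 -m jog '{"delta_rot":[[0,0,0],[0,0,0],[0,0,0],[0,0,0],[0,0,0]],"translation":[[0,0,-4],[0,0,-8],[0,0,-12],[0,0,-30],[0,0,-50]],"hand":[-1,-1,-1,-1,-1]}'
python3 -m jog '{"delta_rot":[[0,0,0],[0,0,0],[0,0,0],[0,0,0],[0,0,0]],"translation":[[-40,-7,0],[-80,-14,0],[-120,-21,0],[-160,-28,0],[-200,-36,0]],"hand":[-1,-1,-1,-1,-1]}'
python3 -m jog '{"delta_rot":[[0,0,0],[0,0,0],[0,0,0],[0,0,0],[0,0,0]],"translation":[[-24,-6,0],[-24,-6,15],[-24,-6,30],[-24,-6,36],[-24,-6,36]],"hand":[-1,-1,-1,-1,-1]}'
python3 - <<'E'
from h import *
a=save('wrist','w3.png');b=save('side','sd3.png')
cv2.imwrite('pics/v3.png',np.hstack([cv2.resize(a,(400,300)),cv2.resize(b,(400,300))])[:,:,::-1])
print(get_obs()['ee_pos'],get_obs()['ft_force'])
E
```

```text
t: 6.85
ee_pos: [582.2, -18.9, 107.4]
orientation: [-2.221, -2.221, 0.003]
ft_force: [1.0, -0.8, -0.1]
width: 0.7
t: 7.35
ee_pos: [546.4, -220.4, 107.7]
orientation: [2.221, 2.221, -0.0]
ft_force: [0.2, 0.5, 0.1]
width: 0.7
t: 7.85
ee_pos: [540.0, -240.8, 69.8]
orientation: [-2.217, -2.221, 0.002]
ft_force: [0.5, -0.3, 0.4]
width: 0.4
[ 541.12039946 -241.47348287   71.26268611] [-0.1537787  -0.67524413  0.59357022]
```

View pics/v3.png

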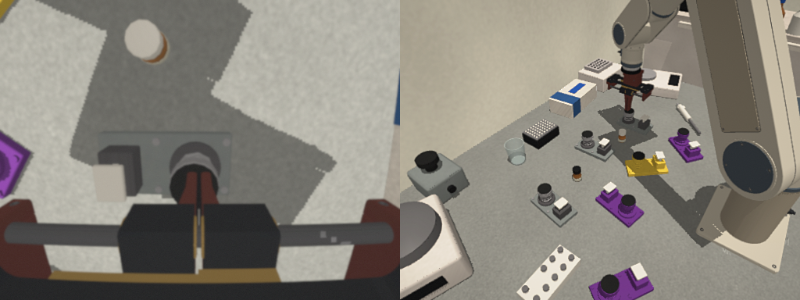

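The fingers are over the right pad at about (195,185), and its tag is at (110,182). Vial 2 is standing. Now the press, from z = 71.3 to 58.

```bash
python3 -m jog '{"delta_rot":[[0,0,0],[0,0,0],[0,0,0],[0,0,0]],"translation":[[0,0,2],[0,0,4],[0,0,7],[0,0,9]],"hand":[-1,-1,-1,-1]}';python3 -m jog '{"delta_rot":[[0,0,0],[0,0,0],[0,0,0]],"translation":[[0,0,2],[0,0,4],[0,0,4]],"hand":[-1,-1,-1]}';for i in 1 2 3; do python3 -m jog '{"delta_rot":[[0,0,0]],"translation":[[0,0,0]],"hand":[-1]}' | grep -E 'pos|ft'; done
```

```text
t: 8.35
ee_pos: [541.5, -242.5, 63.0]
orientation: [2.221, 2.221, 0.001]
ft_force: [1.0, 2.5, 5.4]
width: 0.6
t: 8.65
ee_pos: [541.5, -242.5, 59.3]
orientation: [2.221, 2.221, 0.001]
ft_force: [-0.8, 2.6, 9.3]
width: 0.3
ee_pos: [541.5, -242.5, 59.5]
ft_force: [-0.1, 1.9, 8.7]
ee_pos: [541.5, -242.5, 59.6]
ft_force: [-1.3, 3.7, 8.7]
ee_pos: [541.5, -242.5, 59.6]
ft_force: [-0.8, 3.1, 9.5]
```

```bash
python3 -m jog '{"delta_rot":[[0,0,0],[0,0,0],[0,0,0],[0,0,0]],"translation":[[0.2,0,1],[0.2,0,1.6],[0.2,0,1.6],[0.2,0,1.6]],"hand":[-1,-1,-1,-1]}'
python3 -m jog '{"delta_rot":[[0,0,0],[0,0,0],[0,0,0],[0,0,0],[0,0,0]],"translation":[[0,0,-4],[0,0,-8],[0,0,-12],[0,0,-30],[0,0,-50]],"hand":[-1,-1,-1,-1,-1]}'
python3 -m jog '{"delta_rot":[[0,0,0],[0,0,0],[0,0,0],[0,0,0],[0,0,0]],"translation":[[45,0,0],[90,0,0],[135,0,0],[180,0,0],[225,0,0]],"hand":[-1,-1,-1,-1,-1]}'
python3 -m jog '{"delta_rot":[[0,0,0],[0,0,0],[0,0,0],[0,0,0],[0,0,0]],"translation":[[40,-14,0],[80,-28,0],[120,-42,0],[160,-56,0],[200,-70,0]],"hand":[-1,-1,-1,-1,-1]}'
python3 -m jog '{"delta_rot":[[0,0,0],[0,0,0],[0,0,0],[0,0,0],[0,0,0]],"translation":[[40,-5,0],[80,-12,0],[95,-12,0],[95,-12,15],[95,-12,15]],"hand":[-1,-1,-1,-1,-1]}'
python3 - <<'E'
from h import *
a=save('wrist','w4.png')
print(get_obs()['ee_pos'],get_obs()['ft_force'])
cv2.imwrite('pics/v4.png',cv2.resize(a,(800,600))[:,:,::-1])
E
```

```text
t: 9.35
ee_pos: [541.5, -242.5, 58.2]
orientation: [2.221, 2.221, 0.001]
ft_force: [-1.4, 1.9, 11.1]
width: 0.5
t: 9.85
ee_pos: [540.0, -242.1, 106.6]
orientation: [-2.22, -2.22, 0.002]
ft_force: [0.2, -0.8, -0.0]
width: 0.3
t: 10.35
ee_pos: [540.5, -15.9, 106.9]
orientation: [-2.222, -2.221, 0.001]
ft_force: [2.1, -0.1, -0.2]
width: 0.1
t: 10.85
ee_pos: [470.0, 183.9, 107.0]
orientation: [-2.222, -2.221, 0.001]
ft_force: [0.3, -0.7, 0.8]
width: 0.5
t: 11.35
ee_pos: [457.9, 277.0, 90.6]
orientation: [-2.22, -2.222, 0.005]
ft_force: [-0.1, 0.1, 0.1]
width: 0.4
[458.2467548  276.722943    91.26538135] [ 0.22778015 -1.08587013 -0.67273667]
```

View pics/v4.png

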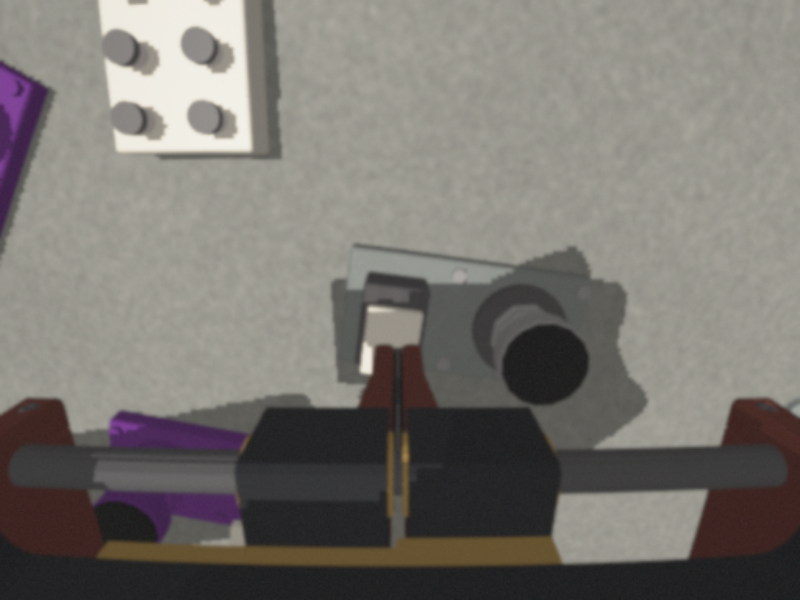

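The pad top shows at (545,363). The tag's far (+y) edge runs from (364,305) to (424,312), and the fingers' tips are in front of it. I'll cross-check the tag centre from these.

```bash
python3 - <<'E'
from h import *
k=1.5625
P=at('wrist',545/k,363/k,66);A=at('wrist',364/k,305/k,62);B=at('wrist',424/k,312/k,62)
d=B-A;L=np.hypot(*d[:2]);n=np.array([d[1],-d[0]])/L
print('pad',P,A,B,L,'yaw',np.arctan2(d[1],d[0]),'tag c',(A+B)[:2]/2+17*n)
for y in(np.arctan2(d[1],d[0]),-.137):print(P[:2]-74*np.array([np.cos(y),np.sin(y)]))
E
```

```text
pad [528.1 266.7  66. ] [443.2 294.1  62. ] [470.8 290.8  62. ] 27.796582523756427 yaw -0.11900029338278025 tag c [454.98176629 275.57022711]
[454.62334156 275.48525264]
[454.7933675  276.80631639]
```

The estimates are (455,276) from the wrist and (460,278) from the scene. The tip is at (458,277), well within the tab, so I'll push straight down.

```bash
python3 -m jog '{"delta_rot":[[0,0,0],[0,0,0],[0,0,0],[0,0,0]],"translation":[[0,0,10],[0,0,20],[0,0,26],[0,0,26]],"hand":[-1,-1,-1,-1]}'; python3 -m jog '{"delta_rot":[[0,0,0],[0,0,0],[0,0,0]],"translation":[[0,0,3],[0,0,6],[0,0,6]],"hand":[-1,-1,-1]}'; python3 -m jog '{"delta_rot":[[0,0,0],[0,0,0],[0,0,0],[0,0,0]],"translation":[[0,0,3],[0,0,6],[0,0,8.5],[0,0,8.5]],"hand":[-1,-1,-1,-1]}'
```

```text
t: 11.8
ee_pos: [458.4, 276.9, 65.0]
orientation: [-2.222, -2.22, 0.003]
ft_force: [-0.2, 1.1, -0.1]
width: 0.5
t: 12.1
ee_pos: [459.1, 277.7, 60.0]
orientation: [2.221, 2.221, 0.0]
ft_force: [0.6, 0.4, -0.4]
width: 0.2
t: 12.5
ee_pos: [459.0, 277.7, 51.3]
orientation: [-2.221, -2.221, -0.0]
ft_force: [0.2, -0.7, -0.0]
width: 0.3
```

There's no standing force, so either the tag's friction holds it or the tip missed. I'll look.

```bash
python3 - <<'E'
from h import *
a=save('wrist','w5.png')[170:290,190:310];b=save('side','sd5.png')
u=cv2.resize(b,(512,384))
print(get_obs()['ee_pos'],get_obs()['ft_force'])
cv2.imwrite('pics/v5.png',np.hstack([cv2.resize(a,(400,400)),cv2.resize(b[210:310,140:240],(400,400),interpolation=cv2.INTER_CUBIC)])[:,:,::-1])
E
```

```text
[458.74439256 277.56998462  51.27666262] [ 0.35069663 -0.1266803  -0.33020594]
```

View pics/v5.png

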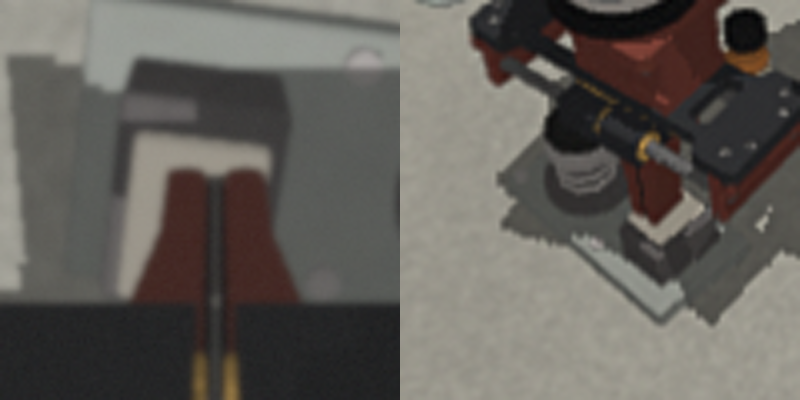

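The fingers stand on the white tag, which is now close to its dark block, so friction was holding it. I'll push until it bottoms and the force rises.

```bash
python3 -m jog '{"delta_rot":[[0,0,0],[0,0,0],[0,0,0]],"translation":[[0,0,1],[0,0,2],[0,0,3]],"hand":[-1,-1,-1]}'; for i in 1 2; do python3 -m jog '{"delta_rot":[[0,0,0],[0,0,0]],"translation":[[0,0,0.5],[0,0,0.5]],"hand":[-1,-1]}'|grep -E 'pos|ft'; done
```

```text
t: 12.9
ee_pos: [458.8, 277.6, 48.6]
orientation: [-2.221, -2.221, 0.0]
ft_force: [-1.5, 0.8, 4.2]
width: -0.0
ee_pos: [458.8, 277.6, 48.3]
ft_force: [-2.6, -1.1, 6.7]
ee_pos: [458.8, 277.6, 48.2]
ft_force: [-3.4, -1.1, 11.6]
```

It has bottomed at about 48.2 mm: the force climbs without any further travel. One small extra push, then I'll withdraw and look.

```bash
python3 -m jog '{"delta_rot":[[0,0,0],[0,0,0]],"translation":[[0,0,0.5],[0,0,0.5]],"hand":[-1,-1]}'|grep -E 'pos|ft'; python3 -m jog '{"delta_rot":[[0,0,0],[0,0,0],[0,0,0],[0,0,0],[0,0,0]],"translation":[[0,0,-3],[0,0,-15],[0,0,-50],[0,0,-90],[0,0,-130]],"hand":[-1,-1,-1,-1,-1]}'; python3 -m jog '{"delta_rot":[[0,0,0],[0,0,0],[0,0,0],[0,0,0],[0,0,0]],"translation":[[-40,0,0],[-80,0,-10],[-120,0,-20],[-160,0,-30],[-160,0,-30]],"hand":[-1,-1,-1,-1,-1]}'
python3 - <<'E'
from h import *
b=save('side','sd6.png');a=save('scene','sc6.png');s0=cv2.imread('pics/scene0.png')[:,:,::-1]
print(get_obs()['ee_pos'],get_obs()['ft_force'])
r=lambda x,w,h:cv2.resize(x,(w,h),interpolation=cv2.INTER_CUBIC)
cv2.imwrite('pics/v6.png',np.vstack([r(b[90:300,120:400],800,600)[:,:]])[:,:,::-1])
cv2.imwrite('pics/v7.png',np.hstack([r(s0[120:270,130:380],400,240),r(a[120:270,130:380],400,240)])[:,:,::-1])
E
```

```text
ee_pos: [458.9, 277.6, 48.2]
ft_force: [-4.5, -2.0, 17.8]
t: 14.0
ee_pos: [458.7, 277.4, 178.7]
orientation: [-2.221, -2.221, 0.001]
ft_force: [0.3, 0.6, -0.8]
width: 0.7
t: 14.5
ee_pos: [459.3, 114.4, 208.7]
orientation: [2.224, 2.216, 0.002]
ft_force: [-0.2, -0.3, -0.1]
width: 0.5
[459.30873559 117.11037292 207.73034023] [-0.03937082  0.1772528  -0.82352571]
```

View pics/v6.png

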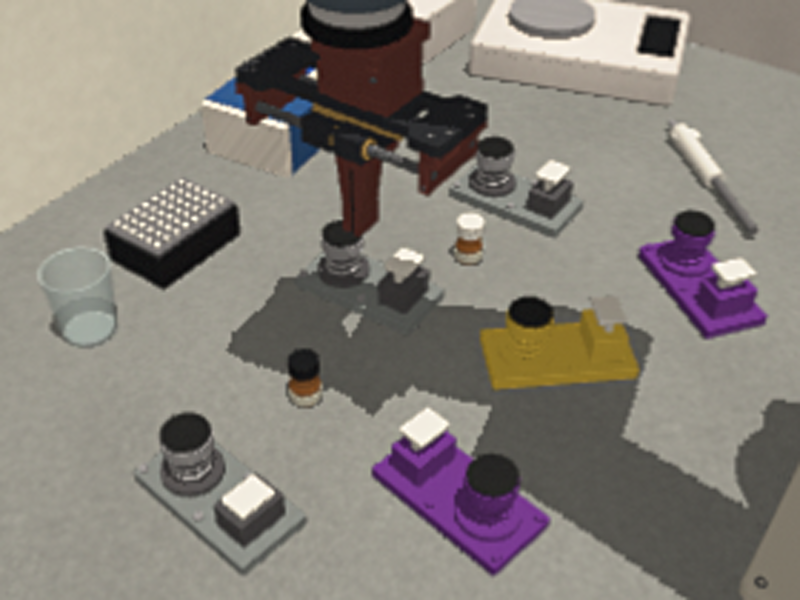

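View pics/v7.png

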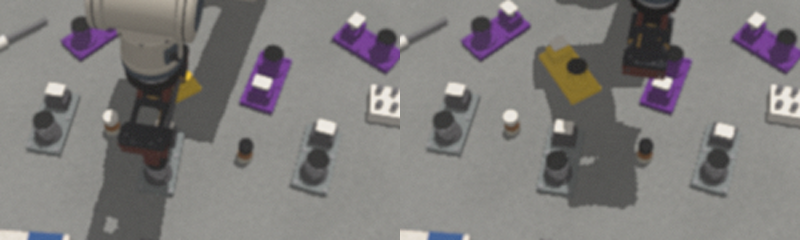

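The left mount's tag (about (250,495) in the side crop) sits on its block, while the middle (405,265) and right (552,178) tags are up. All three pads are back up, and the mounts, vials and other items are where they were. I'm handing in.

```bash
python3 -c "
from h import *
print(get_obs()['t'],ctrl.close_job())"
```

```text
the job is handed in; nothing more can be done
14.6 None
```

The left mount is the softest. I pushed its white tag fully down, left the other two tags up, and handed the job in at 14.6 s.

I pressed the three pads from left to right with closed fingers, each about 8 mm down, and let each spring back:

| Mount | Force at about 8 mm |
|---|---|
| Left | about 4 N |
| Middle | about 7.5 N |
| Right | about 11 N |

The tag stopped at 48.2 mm above the bench. The force then climbed to 17.8 N with no further travel, so it was on its stop. The hand was clear, with about zero force, when I handed in.

**Last checks:** the final side and scene pictures show the left tag on its block, the middle and right tags up, and all three pads sprung back. The mounts, jars and other items look unmoved.

**What disagreed:**
- **Side force:** the middle and right presses showed a few newtons sideways. It was probably the rubber gripping the tip, and neither mount visibly shifted.
- **Tag position:** the wrist and scene cameras differed by about 5 mm on the left tag, and I pushed between the two estimates, well within the tab.

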